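Sweep the trimming fixture and empty its scoop into the reject bin

TASK

Use the hand brush to sweep all four loose plastic offcuts off the trimming fixture's bed, over its open end, into the metal scoop that stands there; do not touch the offcuts with the gripper. Then stand the brush back upright in the middle of its dark steel plate, carry the scoop to the blue bin beside the fixture and tip all the offcuts out into it. Finally set the empty scoop back flat on the bench where it was, centred and square with its open side close against the open end of the bed, and leave everything else where it is.

Things in the scene. Friction and masses are not known exactly. Their poses are not given: they have to be found in the camera images.
- fixture: Steel trimming fixture, fixed. Origin on the bench below the middle of the bed's open end; x points out of that end (away from the robot at yaw 0), y across. Flat bed 24 mm high from x = 0 (sheer drop, no fence) back to -155 mm, 112 mm wide between side fences 16 mm higher and 12 mm thick. Rear stop at -155 to -167 mm, 22 mm above the bed; two clamps, 52 mm high, behind to -236 mm.
- bed_mouth (a point): Middle of the top edge of the bed's open end (fixture x = 0, y = 0, 24 mm high).
- scoop: Aluminium scoop tray, loose, about 0.28 kg, 150 x 136 x 86 mm: floor 3 mm, walls 40 mm high (3 mm thick) on three sides, no wall and no lip on its local -x side, which faces the open end of the bed. Origin: centre of its underside; x points from the open side to the back wall; the floor spans x = -75 to 75 mm. An arched handle stands over it.
- scoop_handle (a point): Centre of the scoop handle's bar: 15 mm towards +x and 78 mm above the scoop's origin. The bar is 16 mm square, 144 mm long along the scoop's y, held by two legs at its ends (scoop y = +/-70 mm); free room under it. Its axes are the scoop's.
- scoop_edge (a point): Middle of the scoop's open edge, at the underside (x = -75 mm). At the start it stands 2 to 5 mm from the open end of the bed, at fixture x = 2 to 5 mm.
- brush: Bench brush, loose, about 0.16 kg, standing on its bristles on the plate. Bristles and wooden stock 36 mm (x) by 96 mm (y), 44 mm high; on top a wooden fin-shaped grip 20 mm thick (x), 60 mm long (y), from 44 to 96 mm high. Origin: centre of the bristles' underside. Its long side is y.
- brush_grip (a point): Centre of the fin grip, 72 mm above the brush's origin. Its axes are the brush's.
- plate: Dark steel plate 130 x 150 x 6 mm fixed on the bench, the brush's place, to one side of the fixture (left or right). Origin: centre of its underside; the brush stands at z = 6 mm.
- bin: Blue plastic open bin fixed on the bench on the side of the fixture away from the plate (the other side): 220 (x) x 170 (y) x 85 mm high, walls 4 mm, with a rim that stands out to 234 x 186 mm. Origin: centre of its underside.
- offcut0: Offcut 0 of four alike: black plastic block 22 x 18 x 16 mm with a round stub 11 mm thick, 8 mm long, on its +x end; 14 g. Lies on the front part of the bed. Origin: centre of the block's underside (as it first lies).
- offcut1: Offcut 1 of four alike: black plastic block 22 x 18 x 16 mm with a round stub 11 mm thick, 8 mm long, on its +x end; 14 g. Lies on the front part of the bed. Origin: centre of the block's underside (as it first lies).
- offcut2: Offcut 2 of four alike: black plastic block 22 x 18 x 16 mm with a round stub 11 mm thick, 8 mm long, on its +x end; 14 g. Lies on the front part of the bed. Origin: centre of the block's underside (as it first lies).
- offcut3: Offcut 3 of four alike: black plastic block 22 x 18 x 16 mm with a round stub 11 mm thick, 8 mm long, on its +x end; 14 g. Lies on the front part of the bed. Origin: centre of the block's underside (as it first lies).
- jar: Bystander: small closed jar, 48 mm across, 70 mm high, loose. Origin: centre of underside.
- label_roll: Bystander: upright-axis roll of paper labels, 72 mm across, 45 mm high, loose. Origin: centre of underside.
- scanner: Bystander: black handheld barcode scanner lying on the bench, about 175 x 60 x 46 mm, loose. Origin: on the bench under its middle; x towards its head.
- mouse: Bystander: black computer mouse 105 x 60 x 26 mm, loose. Origin: centre of underside.
- driver: Bystander: screwdriver lying on the bench, loose, along its x.
Things that resemble listed ones, but are neither listed nor needed, are in the scene too. What is shaped like the brush but orange or pink is not meant.

How it is judged:
By the outcome, as a careful person would: the job done as asked, in the order asked, and still so for the second after the job is handed in, with the robot touching nothing.
It also fails if it takes over 72 s, if anything falls off the work surface, if the arm or the gripper's body presses on something with over 40 N, if the wrist force passes 120 N, or if a joint passes its speed limit or range.

ROBOT

A 6-joint arm with a two-finger parallel gripper is mounted at the origin on the work surface. World frame = base frame: x ahead of the robot, y to its left, z up, the work surface at z = 0. Lengths are in m, angles in rad, forces in N, time in s.
With the tool pointing down it reaches from about 0.225 to 0.875 m from the base axis. Payload 3.4 kg.
Tool frame: the origin (TCP) lies at the very end of the fingers, on their centre line; the grasp point (between the pads) lies 19 mm behind it; z points along the fingers, y is the line along which they close (so a half turn about z gives the same grasp; the last joint's range is limited). The gripper opens to 85 mm and grips with 20 to 120 N. Pads are 22 mm wide; open, the fingers measure 114 mm over their backs; the gripper's body (76 mm by 85 mm) begins 54 mm behind the grasp point. The pads swing forward as they close: fully open they stand 13 mm farther back than shut.
Start: joints at [1.053, 0.276, 1.505, -0, 1.361, -0.121], TCP at [0.222, 0.53, 0.231] pointing down, gripper open.
Joint ranges: [-2.89, 2.89], [-0.75, 2.08], [0.22, 2.7], [-1.18, 4.32], [0.11, 2.71], [-2.7, 2.7]. Speed limits (rad/s): [2.57, 2.57, 3.14, 3.14, 3.14, 3.14].

INTERFACE

Orientations are given as a unit quaternion [w, x, y, z].
In Python, from rig import readout, vision, manip gives the robot as it stands.
- The arm moves only by the shell command python3 -m handwheel 'ROWS' [FORCE]. ROWS is JSON, a list of rows, each a list of 3 entries, a list of its own where there are three numbers: the shift along the tool's x, y, z in mm, then the turn, a rotation vector about the tool's x, y, z in units of 6 degrees (1.0 is 6 degrees), then the closure, from -1 (fully open) to 1 (shut), so that 0 is half open. A call has 1 to 20 rows; each row shifts and turns the commanded pose from where the row before left it, along the tool's axes as they then stand; what a row does not reach is not made up. A row lasts 1/8 s, in which the tool goes at most 62.5 mm and 10.7 degrees, less where a joint would pass 70% of its speed; a pose out of reach is approached as far as the arm can. A call is refused whole if a number of a shift passes 62.5 or a number of a turn 1, either way. A call with a gripper value outside its range is refused whole. The fingers move at their own pace and stop on an object; FORCE is the grip in N (left out, the last holds). Time passes only in rows, so rows that do not move let the fingers close. It gives the time, the measured TCP pose, the force, the opening and the grip force at its end, in the units of the state.
- readout.get_state(): the state, without advancing time (a new reading comes with each control period).
- vision.get_image(name): name is "side" or "top" or "wrist"; returns the picture (400x640x3 uint8, blue, green, red); there is no depth.
- vision.camera_params(name): a dict with "intrinsics" (3x3 intrinsics, pixels), "rvec" (rotation vector, rad) and "tvec" (3), from world to camera coordinates, as OpenCV has them; the wrist camera has in their place "hand_eye" (4x4, takes a point from camera to tool coordinates, whose origin is the TCP and whose axes are the flange's). Camera axes: x right, y down, z forward; pixel columns grow to the right and rows downward; lengths in m; the calibration is good to about 2 mm. The wrist camera is an equidistant fisheye: a pixel r from the principal point sees the ray r / f radians off the axis. A picture is of the moment at which its call begins: read the wrist's pose just before it. camera_params takes no time and is no camera call.
- manip.sign_off(): hands the job in; it is judged then, once.
The state is a dict: "clock": time; "qpos": joint angles; "qd": joint speeds; "effort": joint torques, N m; "position": TCP position; "ee_rot": TCP orientation; "contact_force": force on the tool from outside, world axes, zero at the start; "moment": the same for the moment, N m; "width": finger opening in m; "gripper_force": force on a finger pad.
Only numpy, scipy, OpenCV 4.12 (cv2) and the standard library are available. Lean on these libraries where they do the work, as an engineer would, in place of code of your own. Each camera call takes 0.05 s, during which the arm holds its last target. There are 200 camera calls.

## Working session

There is one attempt and no reset: what is moved stays moved. The work goes in short steps, Python scripts to look and compute and a shell command to move; the robot and the scene stay as the last step left them, time stands still between calls to the robot, and variables do not carry over. Pictures are saved under pics/ and viewed, at most 10 in all, crops included, and the job is handed in when it is done.

```bash
mkdir -p pics; ls; python3 - <<'E'
from rig import readout, vision
import cv2,numpy as np
s=readout.get_state();print(s)
for n in("top","side"):
    im=vision.get_image(n);cv2.imwrite(f"pics/{n}0.png",im)
    print(n,vision.camera_params(n))
print(vision.camera_params("wrist"))
E
```

```text
pics
{'clock': 0.0, 'qpos': array([ 1.05299813e+00,  2.76582384e-01,  1.50615476e+00,  1.81206231e-05,
        1.36070172e+00, -1.21008357e-01]), 'qd': array([-0.00307534,  0.00040859, -0.0003735 , -0.00145878, -0.00060946,
        0.00090965]), 'effort': array([-1.96586559e-03, -4.16778481e+01, -2.45803821e+01,  1.78482048e-05,
        1.11054821e-02,  2.64267840e-05]), 'position': array([0.22194805, 0.52985142, 0.23043829]), 'ee_rot': array([-2.98265779e-04,  1.97097769e-01,  9.80383403e-01, -8.73633675e-04]), 'contact_force': array([ 0.37838957,  0.18961966, -0.58995748]), 'moment': array([-0.02465703, -0.01344831,  0.02179316]), 'gripper_force': 0.0, 'width': 0.08522146429997127}
top {'intrinsics': array([[406.94191211,   0.        , 320.64207154],
       [  0.        , 406.94191211, 206.46339926],
       [  0.        ,   0.        ,   1.        ]]), 'rvec': array([ 2.20125998, -2.14852726,  0.08527343]), 'tvec': array([-0.10474472,  0.57296228,  1.23537364])}
side {'intrinsics': array([[391.70359291,   0.        , 313.21545193],
       [  0.        , 391.70359291, 192.58594932],
       [  0.        ,   0.        ,   1.        ]]), 'rvec': array([ 0.39229805, -2.78357449,  1.18402945]), 'tvec': array([0.54419672, 0.22573943, 0.90875067])}
{'intrinsics': array([[309.70691629,   0.        , 319.57206052],
       [  0.        , 309.70691629, 199.8219131 ],
       [  0.        ,   0.        ,   1.        ]]), 'hand_eye': array([[ 1.01786917e-03, -9.54605751e-01, -2.97870483e-01,
         7.59000344e-02],
       [ 9.99999465e-01,  9.16588007e-04,  4.79699905e-04,
         4.25703720e-04],
       [-1.84899775e-04, -2.97870812e-01,  9.54606173e-01,
        -1.42232807e-01],
       [ 0.00000000e+00,  0.00000000e+00,  0.00000000e+00,
         1.00000000e+00]])}
```

View pics/top0.png

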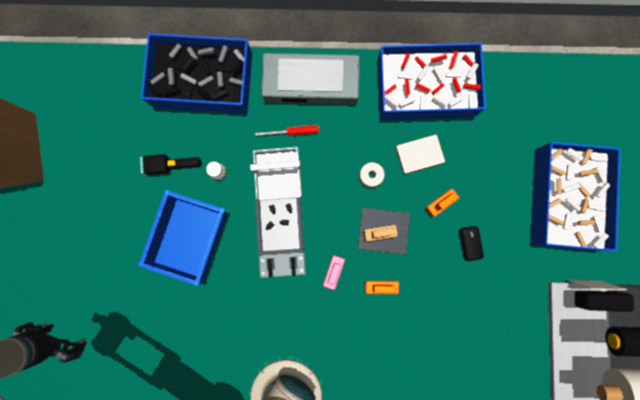

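View pics/side0.png

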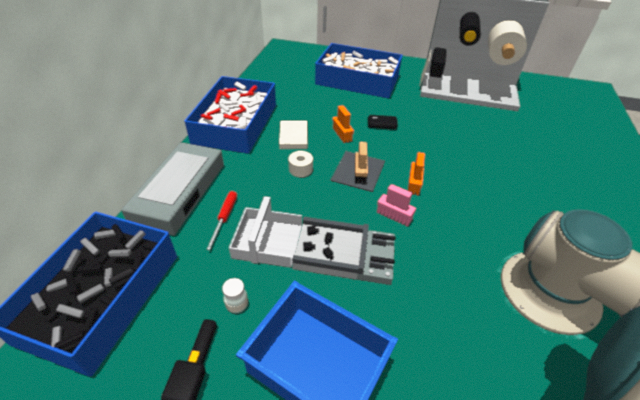

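Top view: the fixture and its bed are at about (280,225), with the scoop at (277,175) and offcuts near (278,217). The bin is at (183,237). The brush candidates are tan (380,233) on the dark plate (384,232), orange (442,202), orange (382,288) and pink (333,272). The tan one fits, since it is wooden and stands on the plate. I'll confirm it in a crop.

```bash
cat > h.py <<'E'
import cv2,numpy as np
from rig import readout,vision
from scipy.spatial.transform import Rotation as R
def cam(n):
    c=vision.camera_params(n);return c['intrinsics'],cv2.Rodrigues(c['rvec'])[0],c['tvec']
def px2w(n,uv,z):
    K,Rm,t=cam(n);uv=np.atleast_2d(uv).astype(float)
    d=np.c_[uv,np.ones(len(uv))]@np.linalg.inv(K).T@Rm; o=-Rm.T@t
    return o+d*((z-o[2])/d[:,2])[:,None]
def w2px(n,P):
    K,Rm,t=cam(n);p=(np.atleast_2d(P)@Rm.T+t)@K.T;return p[:,:2]/p[:,2:]
def blobs(mask,amin=30):
    n,l,s,c=cv2.connectedComponentsWithStats(mask.astype(np.uint8))
    return [(s[i,4],c[i],(l==i)) for i in range(1,n) if s[i,4]>=amin]
def rect(m):  # corners of min-area rect of mask
    return cv2.boxPoints(cv2.minAreaRect(np.argwhere(m)[:,::-1].astype(np.float32)))
def show(name,im,x0,y0,w,h,k):
    cv2.imwrite(name,cv2.resize(im[y0:y0+h,x0:x0+w],None,fx=k,fy=k,interpolation=cv2.INTER_CUBIC))
E
python3 - <<'E'
from h import *
im=cv2.imread('pics/top0.png');show('pics/crop1.png',im,240,140,175,145,4)
hsv=cv2.cvtColor(im,cv2.COLOR_BGR2HSV);H,S,V=[hsv[...,i].astype(int) for i in range(3)]
def rep(n,m,z,amin=60):
    for a,c,mm in blobs(m,amin):
        r=rect(mm);w=px2w('top',r,z)[:,:2]
        e=np.roll(w,-1,0)-w;L=np.linalg.norm(e,axis=1);i=L.argmax()
        print(n,a,c.round(1),'ctr',w.mean(0).round(4),'size',L[:2].round(4),'yaw',np.degrees(np.arctan2(e[i,1],e[i,0])).round(1)%180)
reg=np.zeros(V.shape,bool);reg[195:265,345:420]=1
print(hsv[215,365],hsv[233,380],hsv[229,378],hsv[205,420],hsv[230,190],hsv[240,270],hsv[170,256])
rep('plate+brush',reg&(((S<80))|((H<25))),.006)
rep('wood',reg&(H<25)&(S>60)&(V>110),.06)
rep('bin',(H>100)&(H<125)&(S>100)&(np.arange(640)[None]<240)&(np.arange(400)[:,None]>180),.085)
reg[:]=0;reg[140:285,245:312]=1
rep('fix+scoop',reg&(S<90)&(V>90),.04)
reg[:]=0;reg[200:248,262:298]=1
rep('off',reg&(V<80),.034,15)
E
```

```text
[108  23 111] [ 19 118 244] [ 18 124 241] [ 84 247 120] [108 204 238] [ 90   1 236] [  0   0 126]
plate+brush 1942 [383.4 230.7] ctr [ 0.5062 -0.2886] size [0.1283 0.1485] yaw 85.0
wood 434 [380.5 232.6] ctr [ 0.4981 -0.2721] size [0.0985 0.0396] yaw 100.8
bin 5434 [182.9 237.9] ctr [0.4695 0.3107] size [0.2381 0.2028] yaw 164.2
fix+scoop 5518 [278.5 209.4] ctr [0.5574 0.0384] size [0.1555 0.3916] yaw 6.3
off 25 [288.7 207.8] ctr [0.5674 0.0077] size [0.0092 0.0246] yaw 1.8
off 26 [272.2 208.8] ctr [0.5623 0.0574] size [0.0107 0.0234] yaw 20.30000000000001
off 27 [284.  222.4] ctr [0.5225 0.0216] size [0.0214 0.0092] yaw 91.4
off 28 [269.1 225.4] ctr [0.5115 0.0664] size [0.0215 0.0109] yaw 136.7
```

View pics/crop1.png

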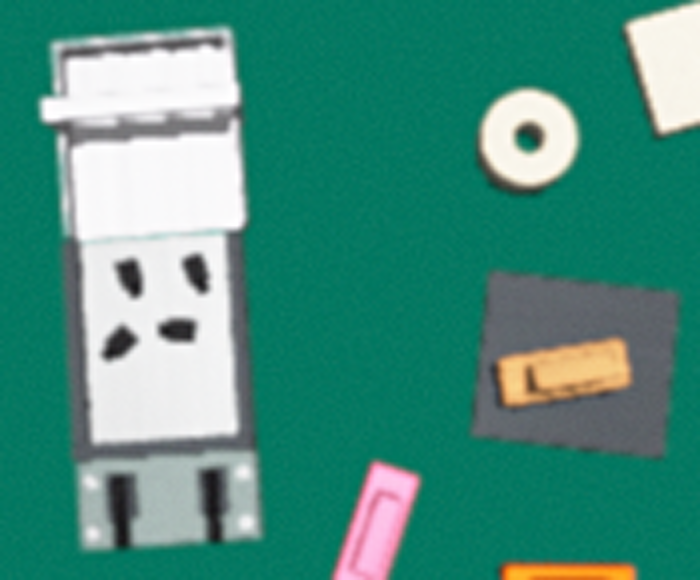

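The crop shows the tan wooden brush on the dark plate, at crop (565,372), so that is the right one. The bed mouth runs along crop (80,241)–(228,233). I'll move over the fixture to take an accurate wrist view.

```bash
cat >> h.py <<'E'
def plan(p,yaw,n,tilt=None):
    """suggest n equal rows to TCP p with tool down and tool-y at world angle yaw (deg)"""
    s=readout.get_state();p0=np.array(s['position']);q=s['ee_rot'];R0=R.from_quat(np.r_[q[1:],q[0]])
    c,d=np.cos(np.radians(yaw)),np.sin(np.radians(yaw))
    Y=np.array([c,d,0]);Z=np.array([0,0,-1.]);R1=R.from_matrix(np.c_[np.cross(Y,Z),Y,Z])
    if tilt is not None:R1=R1*R.from_rotvec([np.radians(tilt),0,0])
    rv=(R0.inv()*R1).as_rotvec()/n;d=(np.array(p)-p0)/n*1000
    print('dist/row',np.linalg.norm(d).round(1))
    print([[ (R0*R.from_rotvec(rv*i)).inv().apply(d).round(1).tolist(),(np.degrees(rv)/6).round(2).tolist()] for i in range(n)])
def st():
    s=readout.get_state();q=s['ee_rot'];M=R.from_quat(np.r_[q[1:],q[0]]).as_matrix()
    print('t',round(s['clock'],2),'p',s['position'].round(4),'yyaw',np.degrees(np.arctan2(M[1,1],M[0,1])).round(2),'tz',M[:,2].round(3),'w',round(s['width'],4),'gf',round(s['gripper_force'],1),'F',s['contact_force'].round(1),'q',s['qpos'].round(2))
    return s['position'],M
def wpx2w(uv,z,p,M):
    c=vision.camera_params('wrist');K=c['intrinsics'];h=c['hand_eye'];uv=np.atleast_2d(uv).astype(float)
    a=(uv-K[:2,2])/[K[0,0],K[1,1]];r=np.linalg.norm(a,axis=1)+1e-9
    d=np.c_[a/r[:,None]*np.sin(r)[:,None],np.cos(r)]@h[:3,:3].T@M.T
    o=p+M@h[:3,3];return o+d*((z-o[2])/d[:,2])[:,None]
def w2wpx(P,p,M):
    c=vision.camera_params('wrist');K=c['intrinsics'];h=c['hand_eye']
    X=((np.atleast_2d(P)-p)@M-h[:3,3])@h[:3,:3];n=np.linalg.norm(X[:,:2],axis=1);t=np.arctan2(n,X[:,2])
    return K[:2,2]+X[:,:2]/n[:,None]*t[:,None]*K[0,0]
E
python3 -c "
from h import *
plan([.57,.09,.25],6,12)"
```

```text
dist/row 46.8
[[[-40.9, -22.6, -1.6], [-0.0, 0.0, 0.85]], [[-42.8, -18.9, -1.6], [-0.0, 0.0, 0.85]], [[-44.3, -15.0, -1.6], [-0.0, 0.0, 0.85]], [[-45.4, -11.0, -1.6], [-0.0, 0.0, 0.85]], [[-46.2, -6.9, -1.6], [-0.0, 0.0, 0.85]], [[-46.7, -2.8, -1.6], [-0.0, 0.0, 0.85]], [[-46.7, 1.4, -1.6], [-0.0, 0.0, 0.85]], [[-46.4, 5.5, -1.6], [-0.0, 0.0, 0.85]], [[-45.7, 9.7, -1.6], [-0.0, 0.0, 0.85]], [[-44.7, 13.7, -1.6], [-0.0, 0.0, 0.85]], [[-43.3, 17.6, -1.6], [-0.0, 0.0, 0.85]], [[-41.6, 21.4, -1.6], [-0.0, 0.0, 0.85]]]
```

```bash
python3 -m handwheel '[[[-41,-23,-2],[0,0,0.85],-1],[[-43,-19,-2],[0,0,0.85],-1],[[-44,-15,-2],[0,0,0.85],-1],[[-45,-11,-2],[0,0,0.85],-1],[[-46,-7,-2],[0,0,0.85],-1],[[-47,-3,-2],[0,0,0.85],-1],[[-47,1,-2],[0,0,0.85],-1],[[-46,6,-1],[0,0,0.85],-1],[[-46,10,-1],[0,0,0.85],-1],[[-45,14,-1],[0,0,0.85],-1],[[-43,18,-1],[0,0,0.85],-1],[[-42,21,-1],[0,0,0.85],-1],[[0,0,0],[0,0,0],-1]]'
python3 - <<'E'
from h import *
p,M=st();np.savez('w1.npz',p=p,M=M)
im=vision.get_image('wrist');cv2.imwrite('pics/w1.png',im)
E
```

```text
clock: 1.72
position: [0.5724, 0.0871, 0.2494]
ee_rot: [0.0, 0.67, 0.742, -0.0]
contact_force: [-0.8, 1.1, -0.8]
width: 0.0852
gripper_force: 0.0
t 1.73 p [0.5724 0.0871 0.2494] yyaw 5.83 tz [-0.    -0.001 -1.   ] w 0.0852 gf 0.0 F [-0.8  1.1 -0.8] q [ 0.03  0.27  1.46 -0.    1.4  -0.07]
```

View pics/w1.png

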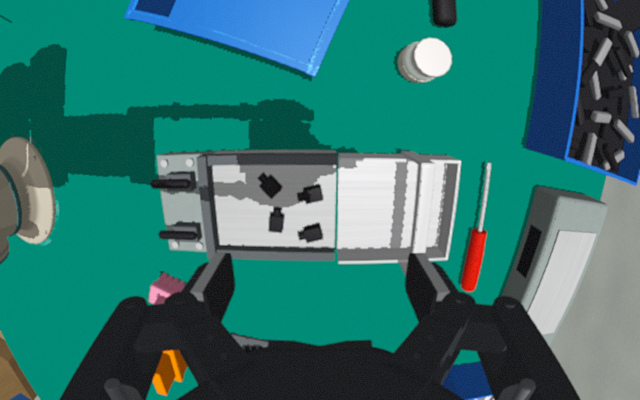

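Wrist view: the bed spans u 208–336 and v 163–248, with its mouth at u≈336. The scoop spans u 338–460, with the handle bar at u≈408. The four offcuts are near (268,186), (310,194), (277,220) and (312,233). Next I'll fit the edges.

```bash
python3 - <<'E'
from h import *
f=np.load('w1.npz');p,M=f['p'],f['M'];im=cv2.imread('pics/w1.png')
show('pics/crop2.png',im,315,140,160,130,4.6)
g=cv2.cvtColor(im,cv2.COLOR_BGR2GRAY).astype(float);S=cv2.cvtColor(im,cv2.COLOR_BGR2HSV)[...,1].astype(float)
def fit(n,uv,z):
    w=wpx2w(uv,z,p,M)[:,:2]
    for _ in range(3):
        c=np.median(w,0) if _==0 else w.mean(0);d=np.linalg.svd(w-c)[2][0];r=np.abs((w-c)@[-d[1],d[0]]);w=w[r<max(.0015,np.median(r)*2)]
    c=w.mean(0);print(n,len(w),'mid',c.round(4),'ends',w[0].round(4),w[-1].round(4),'ang',np.degrees(np.arctan2(d[1],d[0])).round(2)%180,'rms',np.std((w-c)@[-d[1],d[0]]).round(5))
vs=np.arange(170,244)
fit('gap(z24)',[(330+g[v,330:343].argmin(),v) for v in vs],.024)
us=np.arange(215,330)   # -y fence : outer bottom? and inner
G=np.gradient(g,axis=0)
fit('far fence bed line',[(u,238+G[238:254,u].argmin()+.0) for u in us],.024)
SG=np.gradient(S,axis=0)
fit('far fence outer (z40)',[(u,248+SG[248:266,u].argmax()) for u in us],.04)
fit('near fence outer (z0)',[(u,143+SG[143:160,u].argmin()) for u in us],.0)
us=np.arange(345,400)
fit('scoop far outer top(z40)',[(u,250+SG[250:272,u].argmax()) for u in us],.04)
fit('scoop near outer (z40)',[(u,143+SG[143:162,u].argmin()) for u in us],.04)
fit('scoop near outer (z0)',[(u,143+SG[143:162,u].argmin()) for u in us],.0)
SX=np.gradient(S,axis=1);vs=np.arange(165,252)
fit('scoop back (z40)',[(448+SX[v,448:470].argmax(),v) for v in vs],.04)
E
```

```text
gap(z24) 72 mid [0.5985 0.0404] ends [0.5927 0.0886] [ 0.6029 -0.008 ] ang 95.96 rms 0.00044
far fence bed line 110 mid [ 0.523  -0.0213] ends [ 0.4455 -0.028 ] [ 0.5958 -0.0146] ang 5.46 rms 0.00053
far fence outer (z40) 103 mid [ 0.5307 -0.0327] ends [ 0.4599 -0.0393] [ 0.5967 -0.0269] ang 5.29 rms 0.0005
near fence outer (z0) 115 mid [0.5092 0.1029] ends [0.4331 0.0958] [0.5825 0.11  ] ang 5.52 rms 0.0003
scoop far outer top(z40) 55 mid [ 0.6534 -0.026 ] ends [ 0.6179 -0.0293] [ 0.6896 -0.0224] ang 5.97 rms 0.00037
scoop near outer (z40) 55 mid [0.6307 0.117 ] ends [0.5993 0.114 ] [0.6627 0.1204] ang 5.46 rms 0.00036
scoop near outer (z0) 55 mid [0.6382 0.1118] ends [0.6032 0.1084] [0.6738 0.1156] ang 5.46 rms 0.0004
scoop back (z40) 87 mid [0.7519 0.06  ] ends [0.7458 0.1168] [ 7.592e-01 -2.000e-04] ang 96.07 rms 0.00047
```

View pics/crop2.png

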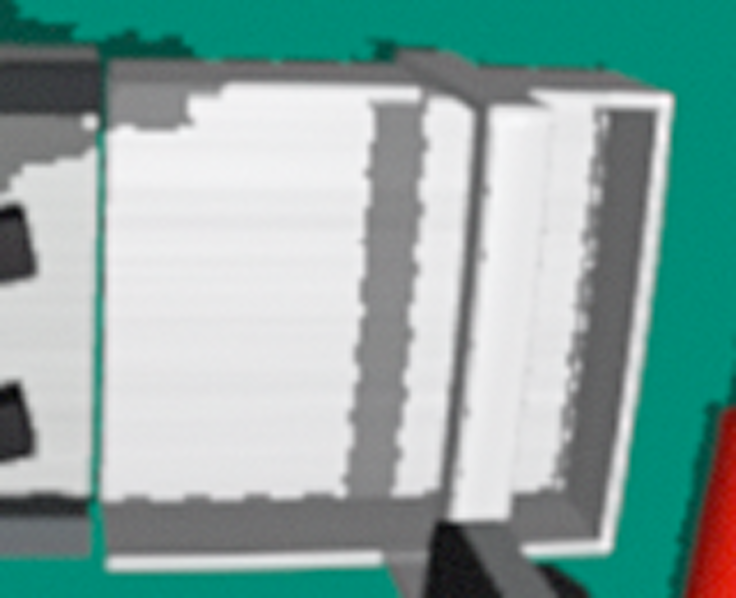

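The crop shows the bed mouth at crop x≈98, a gap to x≈105, and the scoop running from x 105 to 670. Fixture yaw is about 5.5° with origin (0.598,0.0425). The scoop centre is about (0.678,0.047). Next is the brush.

```bash
python3 -c "
from h import *
f=np.load('w1.npz');im=cv2.imread('pics/w1.png');g=cv2.cvtColor(im,cv2.COLOR_BGR2GRAY)
m=np.zeros(g.shape,bool);m[172:245,225:328]=g[172:245,225:328]<75
a=np.radians(5.5)
for A,c,mm in blobs(m,40):
    w=wpx2w(np.argwhere(mm)[:,::-1],.032,f['p'],f['M'])[:,:2]-[.5977,.0425]
    x=w@[np.cos(a),np.sin(a)];y=w@[-np.sin(a),np.cos(a)];print(A,x.min().round(3),x.max().round(3),y.min().round(3),y.max().round(3))
plan([.498,-.270,.20],10.8,8)"
```

```text
351 -0.095 -0.067 0.014 0.044
313 -0.048 -0.019 0.008 0.029
267 -0.083 -0.066 -0.031 0.001
285 -0.046 -0.018 -0.044 -0.021
dist/row 46.2
[[[-43.7, -13.7, 6.2], [-0.0, -0.0, -0.1]], [[-43.5, -14.2, 6.2], [-0.0, -0.0, -0.1]], [[-43.4, -14.6, 6.2], [-0.0, -0.0, -0.1]], [[-43.2, -15.1, 6.2], [-0.0, -0.0, -0.1]], [[-43.0, -15.5, 6.2], [-0.0, -0.0, -0.1]], [[-42.9, -16.0, 6.2], [-0.0, -0.0, -0.1]], [[-42.7, -16.5, 6.2], [-0.0, -0.0, -0.1]], [[-42.5, -16.9, 6.2], [-0.0, -0.0, -0.1]]]
```

```bash
python3 -m handwheel '[[[-44,-14,6],[0,0,-0.1],-1],[[-44,-14,6],[0,0,-0.1],-1],[[-43,-15,6],[0,0,-0.1],-1],[[-43,-15,6],[0,0,-0.1],-1],[[-43,-16,6],[0,0,-0.1],-1],[[-43,-16,6],[0,0,-0.1],-1],[[-43,-16,6],[0,0,-0.1],-1],[[-43,-17,6],[0,0,-0.1],-1],[[0,0,0],[0,0,0],-1]]'
python3 - <<'E'
from h import *
p,M=st();np.savez('w2.npz',p=p,M=M)
im=vision.get_image('wrist');cv2.imwrite('pics/w2.png',im)
hsv=cv2.cvtColor(im,cv2.COLOR_BGR2HSV);H,S,V=[hsv[...,i].astype(int) for i in range(3)]
def rep(n,m,z):
    for a,c,mm in sorted(blobs(m,400),key=lambda b:-b[0])[:4]:
        r=rect(mm);w=wpx2w(r,z,p,M)[:,:2];e=np.roll(w,-1,0)-w;L=np.linalg.norm(e,axis=1);i=L.argmax()
        print(n,a,c.round(1),r.round(0).tolist(),'ctr',w.mean(0).round(4),L[:2].round(4),(np.degrees(np.arctan2(e[i,1],e[i,0]))%180).round(1))
rep('wood',(H>10)&(H<25)&(S>60)&(S<170)&(V>60),.05)
rep('plate',(H>95)&(H<120)&(S>8)&(S<100)&(V>40)&(V<150),.006)
E
```

```text
clock: 2.9
position: [0.497, -0.2714, 0.2015]
ee_rot: [-0.001, 0.638, 0.77, -0.0]
contact_force: [0.1, 1.3, -1.2]
width: 0.0856
gripper_force: 0.0
t 2.9 p [ 0.497  -0.2714  0.2015] yyaw 10.73 tz [-0.001  0.001 -1.   ] w 0.0856 gf 0.0 F [ 0.1  1.3 -1.2] q [-0.62  0.28  1.57 -0.    1.29 -0.81]
wood 3542 [320.8 185.9] [[302.0, 237.0], [302.0, 138.0], [340.0, 138.0], [340.0, 237.0]] ctr [ 0.4996 -0.2756] [0.1018 0.036 ] 101.8
plate 8789 [329.2 189.5] [[254.0, 233.0], [288.0, 113.0], [399.0, 143.0], [365.0, 264.0]] ctr [ 0.5089 -0.2886] [0.1474 0.1267] 89.1
```

View pics/w2.png

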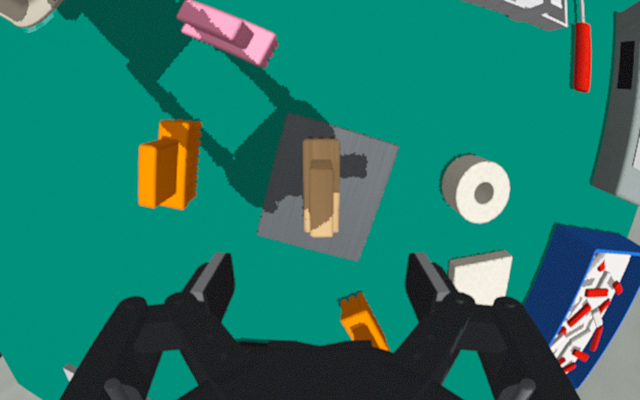

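Wrist view: the brush is at u 302–340, v 138–237, on the plate with corners (254,233), (288,113), (399,143) and (365,264).

```bash
python3 - <<'E'
from h import *
f=np.load('w2.npz');p,M=f['p'],f['M']
for n,uv,z in(('near end stock',(321,138),.05),('far end stock',(321,237),.05),('stock L',(302.5,150),.05),('stock R',(340,150),.05),('finL?',(308,200),.102),('finR?',(332,200),.102)):
    w=wpx2w([uv],z,p,M)[0];t=(w-p)@M;print(n,w.round(4),'tool xy mm',(t[:2]*1000).round(1))
pc=wpx2w([(254,233),(288,113),(399,143),(365,264)],.006,p,M);print('plate',pc[:,:2].round(4).tolist(),pc.mean(0).round(4))
E
```

```text
near end stock [ 0.49   -0.2257  0.05  ] tool xy mm [46.1  1.8]
far end stock [ 0.5092 -0.3256  0.05  ] tool xy mm [-55.6   2.1]
stock L [ 0.4749 -0.2403  0.05  ] tool xy mm [ 34.6 -15.8]
stock R [ 0.51   -0.2336  0.05  ] tool xy mm [34.6 20. ]
finL? [ 0.4879 -0.2723  0.102 ] tool xy mm [ 0.8 -9. ]
finR? [ 0.5072 -0.2686  0.102 ] tool xy mm [ 0.8 10.7]
plate [[0.4329, -0.3556], [0.4508, -0.2096], [0.5773, -0.2178], [0.5742, -0.3715]] [ 0.5088 -0.2886  0.006 ]
```

```bash
python3 -m handwheel '[[[-3.5,1.5,40],[0,0,0],-1],[[0,0,50],[0,0,0],-1],[[0,0,35],[0,0,0],-1],[[0,0,17],[0,0,0],-1],[[0,0,0],[0,0,0],0.4],[[0,0,0],[0,0,0],1],[[0,0,0],[0,0,0],1],[[0,0,0],[0,0,0],1],[[0,0,0],[0,0,0],1],[[0,0,0],[0,0,0],1]]' 80; python3 -c "
from h import *
st()"
```

```text
clock: 4.2
position: [0.5005, -0.2735, 0.0612]
ee_rot: [0.001, 0.637, 0.771, 0.0]
contact_force: [-0.7, 1.1, 6.9]
width: 0.0188
gripper_force: 79.8
t 4.2 p [ 0.5005 -0.2735  0.0612] yyaw 10.86 tz [ 0.001 -0.    -1.   ] w 0.0188 gf 79.8 F [-0.7  1.1  6.9] q [-0.62  0.41  1.76  0.    0.97 -0.81]
```

```bash
python3 -m handwheel '[[[0,0,-40],[0,0,0],1],[[0,0,-50],[0,0,0],1],[[0,0,-40],[0,0,0],1],[[0,0,0],[0,0,0],1]]' ; python3 -c "
from h import *
st();plan([.4663,.0299,.19],5.5,7)"
```

```text
clock: 4.7
position: [0.5018, -0.2747, 0.1935]
ee_rot: [0.004, 0.637, 0.771, 0.0]
contact_force: [-0.1, -0.2, -1.7]
width: 0.0193
gripper_force: 79.2
t 4.7 p [ 0.5018 -0.2747  0.1935] yyaw 10.85 tz [ 0.006 -0.004 -1.   ] w 0.0193 gf 79.2 F [-0.1 -0.2 -1.7] q [-0.62  0.29  1.58  0.    1.26 -0.81]
dist/row 43.8
[[[43.7, 3.2, 0.3], [0.01, 0.01, 0.13]], [[43.7, 2.6, 0.3], [0.01, 0.01, 0.13]], [[43.8, 2.0, 0.3], [0.01, 0.01, 0.13]], [[43.8, 1.5, 0.4], [0.01, 0.01, 0.13]], [[43.8, 0.9, 0.4], [0.01, 0.01, 0.13]], [[43.8, 0.3, 0.4], [0.01, 0.01, 0.13]], [[43.8, -0.3, 0.5], [0.01, 0.01, 0.13]]]
```

```bash
python3 -m handwheel '[[[43.7,3.2,0.4],[0,0,0.13],1],[[43.7,2.6,0.4],[0,0,0.13],1],[[43.8,2,0.4],[0,0,0.13],1],[[43.8,1.5,0.4],[0,0,0.13],1],[[43.8,0.9,0.4],[0,0,0.13],1],[[43.8,0.3,0.4],[0,0,0.13],1],[[43.8,-0.3,0.4],[0,0,0.13],1],[[0,0,0],[0,0,0],1],[[0,0,0],[0,0,0],1]]' ; python3 - <<'E'
from h import *
p,M=st();np.savez('w3.npz',p=p,M=M)
im=vision.get_image('wrist');show('pics/w3.png',im,120,60,400,300,2)
plan([.4663,.0299,.085],5.5,3)
E
```

```text
clock: 5.82
position: [0.4641, 0.0309, 0.1863]
ee_rot: [-0.001, 0.673, 0.74, -0.001]
contact_force: [0.4, -0.6, -1.5]
width: 0.0195
gripper_force: 78.8
t 5.83 p [0.4641 0.0309 0.1863] yyaw 5.45 tz [-0.002 -0.001 -1.   ] w 0.0195 gf 78.8 F [ 0.4 -0.6 -1.5] q [-0.08  0.14  1.8  -0.    1.2  -0.18]
dist/row 33.8
[[[-0.3, 0.7, 33.8], [-0.01, 0.0, -0.01]], [[-0.3, 0.7, 33.8], [-0.01, 0.0, -0.01]], [[-0.3, 0.6, 33.8], [-0.01, 0.0, -0.01]]]
```

View pics/w3.png

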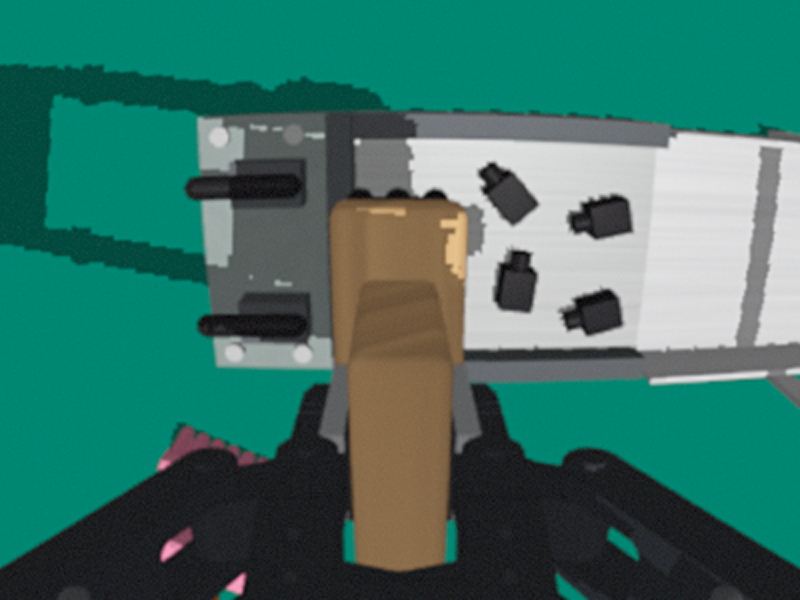

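The brush (crop u 330–468) hangs level over the rear of the bed, behind all four offcuts. I'll lower it.

```bash
python3 -m handwheel '[[[-0.5,2,34],[0,0,0],1],[[-0.5,0.5,34],[0,0,0],1],[[0,0,22],[0,0,0],1],[[0,0,0],[0,0,0],1],[[0,0,0],[0,0,0],1]]' ; python3 - <<'E'
from h import *
f=np.load('w3.npz');p,M=f['p'],f['M'];print(((wpx2w([(320,160)],.175,p,M)-p)@M*1000).round(1))
p,M=st();a=np.radians(5.5);e=p[:2]-[.5977,.0425];print('fix x,y',(e@[np.cos(a),np.sin(a)]).round(4),(e@[-np.sin(a),np.cos(a)]).round(4))
E
```

```text
clock: 6.5
position: [0.4682, 0.0297, 0.0981]
ee_rot: [0.001, 0.673, 0.739, 0.0]
contact_force: [0.5, 0.5, -2.0]
width: 0.0192
gripper_force: 78.6
[[49.4  0.6 11.2]]
t 6.5 p [0.4682 0.0297 0.0981] yyaw 5.33 tz [ 0.001 -0.    -1.   ] w 0.0192 gf 78.6 F [ 0.5  0.5 -2. ] q [-0.09  0.24  1.93 -0.    0.97 -0.18]
fix x,y -0.1301 -0.0003
```

```bash
python3 -m handwheel '[[[0,-1,12],[0,0,0],1],[[0,0,5.5],[0,0,0],1],[[0,0,0],[0,0,0],1],[[0,0,0],[0,0,0],1]]' ; python3 - <<'E'
from h import *
st()
E
```

```text
clock: 7.0
position: [0.4664, 0.0305, 0.0801]
ee_rot: [0.0, 0.673, 0.74, 0.0]
contact_force: [0.2, -0.4, -2.1]
width: 0.0189
gripper_force: 78.8
t 7.0 p [0.4664 0.0305 0.0801] yyaw 5.42 tz [ 0.  0. -1.] w 0.0189 gf 78.8 F [ 0.2 -0.4 -2.1] q [-0.08  0.26  1.95  0.    0.93 -0.18]
```

```bash
python3 -m handwheel '[[[0,10,0],[0,0,0],1],[[0,12,0],[0,0,0],1],[[0,12,0],[0,0,0],1],[[0,12,0],[0,0,0],1],[[0,12,0],[0,0,0],1],[[0,12,0],[0,0,0],1],[[0,12,0],[0,0,0],1],[[0,12,0],[0,0,0],1],[[0,12,0],[0,0,0],1],[[0,12,0],[0,0,0],1],[[0,12,0],[0,0,0],1],[[0,12,0],[0,0,0],1],[[0,12,0],[0,0,0],1],[[0,0,0],[0,0,0],1]]' ; python3 - <<'E'
from h import *
p,M=st()
im=vision.get_image('wrist');show('pics/w4.png',im,120,60,400,300,2)
E
```

```text
clock: 8.75
position: [0.6209, 0.0449, 0.0799]
ee_rot: [0.0, 0.673, 0.74, 0.0]
contact_force: [-0.2, -0.1, -2.0]
width: 0.019
gripper_force: 79.0
t 8.75 p [0.6209 0.0449 0.0799] yyaw 5.41 tz [ 0.001  0.    -1.   ] w 0.019 gf 79.0 F [-0.2 -0.1 -2. ] q [-0.04  0.46  1.62  0.    1.06 -0.13]
```

View pics/w4.png

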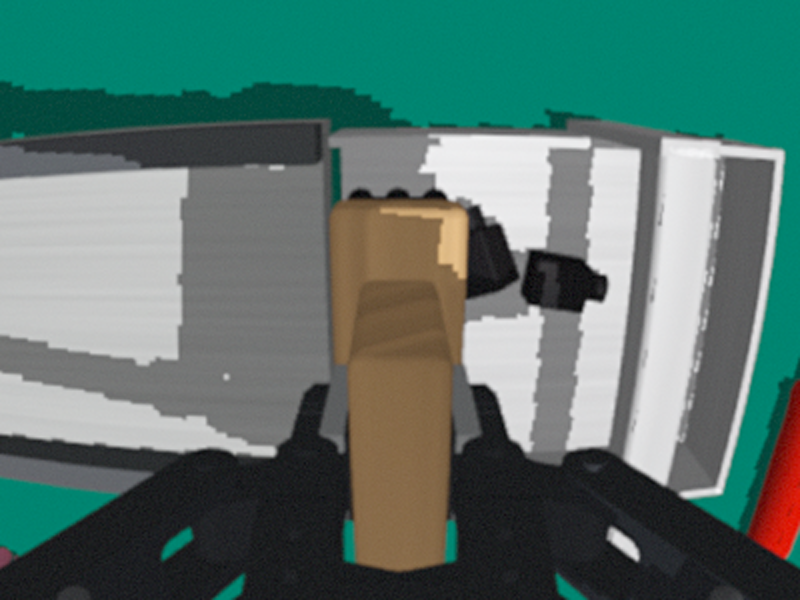

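The bed is clear. Two offcuts show in the scoop, at crop (490,255) and (560,280), and the others are hidden behind the brush. I'll lift, count the dark blobs by mask, and head for the plate.

```bash
python3 -m handwheel '[[[0,0,-30],[0,0,0],1],[[0,0,-50],[0,0,0],1],[[0,-30,-40],[0,0,0],1],[[0,-40,0],[0,0,0],1],[[0,-40,0],[0,0,0],1],[[0,0,0],[0,0,0],1]]' ; python3 - <<'E'
from h import *
p,M=st();np.savez('w5.npz',p=p,M=M)
im=vision.get_image('wrist');cv2.imwrite('pics/w5.png',im);g=cv2.cvtColor(im,cv2.COLOR_BGR2GRAY)
a=np.radians(5.5)
P=lambda x,y,z:np.array([.5977+x*np.cos(a)-y*np.sin(a),.0425+x*np.sin(a)+y*np.cos(a),z])
for nm,(x0,x1),z,h in(('scoop',(.006,.15),.003,.062),('bed',(-.15,-.004),.024,.053)):
    q=w2wpx([P(x0,-h,z),P(x1,-h,z),P(x1,h,z),P(x0,h,z)],p,M).round().astype(np.int32)
    m=np.zeros(g.shape,np.uint8);cv2.fillPoly(m,[q],1);print(nm,q.tolist())
    for A,c,mm in blobs((m>0)&(g<75),25):
        w=wpx2w([c],z+.008,p,M)[0,:2]-P(0,0,0)[:2];print(A,c.round(),(w@[np.cos(a),np.sin(a)]).round(3),(w@[-np.sin(a),np.cos(a)]).round(3))
plan([.508,-.2886,.19],5.0,7)
E
```

```text
clock: 9.55
position: [0.5059, 0.0347, 0.2001]
ee_rot: [-0.001, 0.673, 0.74, -0.001]
contact_force: [1.2, 0.4, -1.4]
width: 0.019
gripper_force: 79.1
t 9.55 p [0.5059 0.0347 0.2001] yyaw 5.39 tz [-0.003  0.    -1.   ] w 0.019 gf 79.1 F [ 1.2  0.4 -1.4] q [-0.07  0.2   1.69 -0.    1.25 -0.16]
scoop [[401, 226], [501, 224], [514, 131], [408, 122]]
634 [459. 167.] 0.071 0.014
330 [421. 192.] 0.025 -0.016
316 [428. 219.] 0.037 -0.049
bed [[268, 226], [397, 226], [404, 132], [264, 131]]
140 [310. 157.] -0.102 0.026
48 [337. 158.] -0.075 0.025
dist/row 46.2
[[[-46.0, -4.4, 1.5], [0.0, -0.0, 0.01]], [[-46.0, -4.4, 1.5], [0.0, -0.0, 0.01]], [[-46.0, -4.3, 1.5], [0.0, -0.0, 0.01]], [[-46.0, -4.3, 1.5], [0.0, -0.0, 0.01]], [[-46.0, -4.2, 1.5], [0.0, -0.0, 0.01]], [[-46.0, -4.2, 1.5], [0.0, -0.0, 0.01]], [[-46.0, -4.1, 1.5], [0.0, -0.0, 0.01]]]
```

All four offcuts are in the scoop, since the 634 px blob is two touching. The small "bed" blobs are the bristles of the held brush.

```bash
python3 -m handwheel '[[[-46,-4,1],[0,0,0],1],[[-46,-4,1],[0,0,0],1],[[-46,-4,1],[0,0,0],1],[[-46,-4,1],[0,0,0],1],[[-46,-4,1],[0,0,0],1],[[-46,-4,1],[0,0,0],1],[[-46,-4,1],[0,0,0],1],[[0,0,0],[0,0,0],1],[[0,0,0],[0,0,0],1]]' ; python3 - <<'E'
from h import *
p,M=st();plan([.508,-.2886,.0625],5.0,4)
E
```

```text
clock: 10.72
position: [0.5129, -0.2885, 0.1924]
ee_rot: [-0.001, 0.673, 0.739, 0.0]
contact_force: [-0.2, 0.3, -1.2]
width: 0.0191
gripper_force: 79.0
t 10.72 p [ 0.5129 -0.2885  0.1924] yyaw 5.37 tz [-0.     0.001 -1.   ] w 0.0191 gf 79.0 F [-0.2  0.3 -1.2] q [-0.63  0.32  1.54  0.    1.28 -0.73]
dist/row 32.5
[[[0.0, -1.2, 32.5], [-0.0, -0.0, 0.02]], [[0.0, -1.2, 32.5], [-0.0, -0.0, 0.02]], [[0.1, -1.2, 32.5], [-0.0, -0.0, 0.02]], [[0.1, -1.2, 32.5], [-0.0, -0.0, 0.02]]]
```

```bash
python3 -m handwheel '[[[-0.5,-2,45],[0,0,0],1],[[-0.5,-2,45],[0,0,0],1],[[0,-1,27],[0,0,0],1],[[0,0,9],[0,0,0],1],[[0,0,3],[0,0,0],1],[[0,0,1],[0,0,0],1],[[0,0,0],[0,0,0],1]]' ; python3 - <<'E'
from h import *
p,M=st()
E
```

```text
clock: 11.6
position: [0.5085, -0.2905, 0.0641]
ee_rot: [0.001, 0.673, 0.74, 0.0]
contact_force: [-0.1, -0.3, -2.1]
width: 0.019
gripper_force: 79.0
t 11.6 p [ 0.5085 -0.2905  0.0641] yyaw 5.41 tz [ 0.002 -0.001 -1.   ] w 0.019 gf 79.0 F [-0.1 -0.3 -2.1] q [-0.64  0.43  1.72  0.    0.99 -0.73]
```

```bash
python3 -m handwheel '[[[1,0,2],[0,0,0],1],[[0,0,1],[0,0,0],1],[[0,0,0],[0,0,0],1]]'; python3 -m handwheel '[[[0,0,0],[0,0,0],0.4],[[0,0,0],[0,0,0],0],[[0,0,0],[0,0,0],-0.7],[[0,0,0],[0,0,0],-1],[[0,0,0],[0,0,0],-1],[[0,0,-20],[0,0,0],-1],[[0,0,-50],[0,0,0],-1],[[0,0,-50],[0,0,0],-1],[[0,0,-20],[0,0,0],-1],[[0,0,0],[0,0,0],-1]]' 80;python3 - <<'E'
from h import *
p,M=st()
np.savez('w6.npz',p=p,M=M);im=vision.get_image('wrist');cv2.imwrite('pics/w6.png',im)
hsv=cv2.cvtColor(im,cv2.COLOR_BGR2HSV);H,S,V=[hsv[...,i].astype(int) for i in range(3)]
for a,c,mm in sorted(blobs((H>10)&(H<25)&(S>60)&(S<170)&(V>60),400),key=lambda b:-b[0])[:2]:
    r=rect(mm);print(a,c.round(1),r.round(0).tolist())
    v0=r[:,1].min();u=r[:,0].mean();print('tool xy near end',((wpx2w([(u,v0)],.05,p,M)-p)@M*1000).round(1))
for a,c,mm in blobs((H>95)&(H<120)&(S>8)&(S<100)&(V>40)&(V<150),2000):
    r=rect(mm);w=wpx2w(r,.006,p,M);print('plate',a,w.mean(0).round(4),w[:,:2].round(3).tolist())
plan([.6777+.015*.995,.0467+.0015,.19],5.7,8)
E
```

```text
clock: 11.98
position: [0.5079, -0.2892, 0.0613]
ee_rot: [0.001, 0.673, 0.74, 0.0]
contact_force: [-1.7, 0.8, 5.0]
width: 0.0191
gripper_force: 79.8
clock: 13.22
position: [0.5085, -0.2898, 0.2019]
ee_rot: [0.002, 0.673, 0.74, 0.0]
contact_force: [0.4, 0.5, -0.3]
width: 0.0852
gripper_force: 0.0
t 13.22 p [ 0.5085 -0.2898  0.2019] yyaw 5.41 tz [ 0.004 -0.003 -1.   ] w 0.0852 gf 0.0 F [ 0.4  0.5 -0.3] q [-0.64  0.31  1.54  0.    1.3  -0.73]
3568 [318.2 182. ] [[299.0, 134.0], [337.0, 134.0], [337.0, 233.0], [299.0, 233.0]]
tool xy near end [[ 49.9  -1.  151.7]]
plate 8928 [ 0.5076 -0.2886  0.006 ] [[0.431, -0.355], [0.451, -0.209], [0.577, -0.22], [0.571, -0.37]]
dist/row 48.1
[[[39.8, 27.0, 1.3], [0.0, 0.0, -0.01]], [[39.8, 27.0, 1.3], [0.0, 0.0, -0.01]], [[39.8, 27.0, 1.3], [0.0, 0.0, -0.01]], [[39.7, 27.1, 1.3], [0.0, 0.0, -0.01]], [[39.7, 27.1, 1.3], [0.0, 0.0, -0.01]], [[39.7, 27.1, 1.3], [0.0, 0.0, -0.01]], [[39.7, 27.1, 1.3], [0.0, 0.0, -0.01]], [[39.7, 27.2, 1.3], [0.0, 0.0, -0.01]]]
```

The brush stands in the middle of the plate. Next I'll hover over the scoop handle.

```bash
python3 -m handwheel '[[[40,27,1],[0,0,0],-1],[[40,27,1],[0,0,0],-1],[[40,27,1],[0,0,0],-1],[[40,27,1],[0,0,0],-1],[[40,27,1],[0,0,0],-1],[[40,27,1],[0,0,0],-1],[[40,27,1],[0,0,0],-1],[[39,27,1],[0,0,0],-1],[[0,0,0],[0,0,0],-1],[[0,0,0],[0,0,0],-1]]';python3 - <<'E'
from h import *
p,M=st()
np.savez('w7.npz',p=p,M=M);im=vision.get_image('wrist');show('pics/w7.png',im,160,80,320,240,2.5);cv2.imwrite('pics/w7f.png',im)
E
```

```text
clock: 14.52
position: [0.6915, 0.0486, 0.1899]
ee_rot: [-0.001, 0.673, 0.74, -0.002]
contact_force: [-0.0, -0.9, 0.3]
width: 0.0854
gripper_force: 0.0
t 14.53 p [0.6915 0.0486 0.1899] yyaw 5.44 tz [-0.004 -0.001 -1.   ] w 0.0854 gf 0.0 F [-0.  -0.9  0.3] q [-0.03  0.48  1.29 -0.    1.38 -0.12]
```

View pics/w7.png

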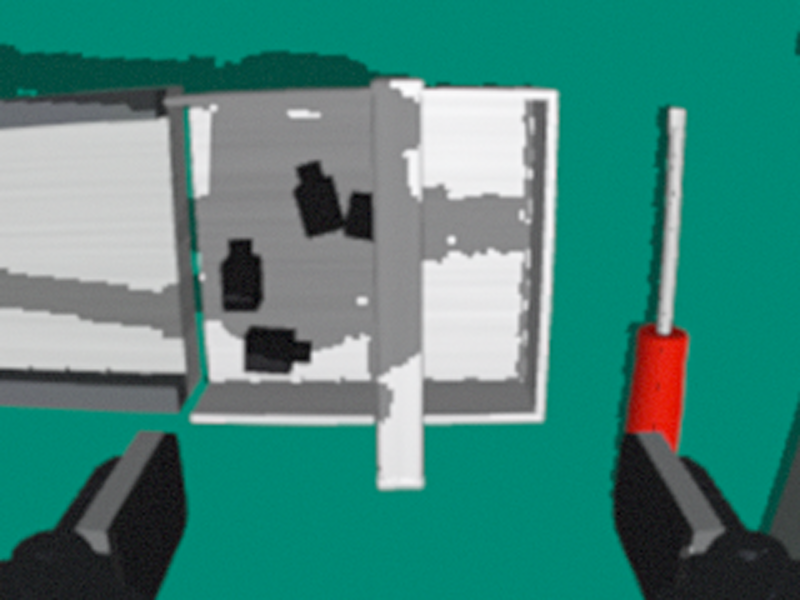

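All four offcuts are inside the scoop, at crop (318,200), (360,217), (241,275) and (275,350). The handle bar runs from crop (398,80) to (400,488).

```bash
python3 - <<'E'
from h import *
f=np.load('w7.npz');p,M=f['p'],f['M'];a=np.radians(5.5)
c=lambda u,v:(160+u/2.5,80+v/2.5)
for n,u,v,z in(('barT',397,80,.086),('barB',401,486,.086),('backT',557,92,.04),('backB',545,420,.04),('fenceL front',183,92,.04),('fenceR front',183,410,.04),('openB top',190,418,.04),('openT top',165,100,.04),('sideB',400,421,.04),('mouthT',186,110,.024),('mouthB',200,375,.024)):
    w=wpx2w([c(u,v)],z,p,M)[0];t=(w-p)@M*1000;e=w[:2]-[.5977,.0425]
    print(n,w.round(4),'tool',t[:2].round(1),'fix',(e@[np.cos(a),np.sin(a)]*1000).round(1),(e@[-np.sin(a),np.cos(a)]*1000).round(1))
E
```

```text
barT [0.6841 0.12   0.086 ] tool [71.8 -0.2] fix 93.4 68.8
barB [ 0.6993 -0.0232  0.086 ] tool [-72.2   1.3] fix 94.8 -75.1
backT [0.7444 0.1215 0.04  ] tool [67.5 60.1] fix 153.6 64.5
backB [ 0.7596 -0.0133  0.04  ] tool [-68.   62.5] fix 155.8 -71.1
fenceL front [0.6026 0.1088 0.04  ] tool [ 68.4 -82.2] fix 11.2 65.5
fenceR front [ 0.6054 -0.0244  0.04  ] tool [-64.5 -92. ] fix 1.3 -67.3
openB top [ 0.6085 -0.0279  0.04  ] tool [-68.2 -89.3] fix 4.0 -71.1
openT top [0.5955 0.1053 0.04  ] tool [ 65.6 -89.6] fix 3.8 62.8
sideB [ 0.6984 -0.0191  0.04  ] tool [-68.   1.] fix 94.3 -70.9
mouthT [0.5998 0.1006 0.024 ] tool [ 60.5 -85.7] fix 7.6 57.7
mouthB [ 0.6091 -0.0143  0.024 ] tool [-54.8 -87.3] fix 5.9 -57.6
```

```bash
python3 -m handwheel '[[[0,0.5,45],[0,0,-0.05],-1],[[0,0,50],[0,0,0],-1],[[0,0,28],[0,0,0],-1],[[0,0,8],[0,0,0],-1],[[0,0,0],[0,0,0],0.2],[[0,0,0],[0,0,0],1],[[0,0,0],[0,0,0],1],[[0,0,0],[0,0,0],1],[[0,0,0],[0,0,0],1],[[0,0,0],[0,0,0],1]]' 110;python3 -c "
from h import *
st()"
```

```text
clock: 15.82
position: [0.6932, 0.0489, 0.0624]
ee_rot: [0.0, 0.671, 0.741, 0.0]
contact_force: [-2.1, -0.6, 6.4]
width: 0.0143
gripper_force: 108.0
t 15.82 p [0.6932 0.0489 0.0624] yyaw 5.72 tz [ 0.001 -0.    -1.   ] w 0.0143 gf 108.0 F [-2.1 -0.6  6.4] q [-0.03  0.57  1.46 -0.    1.11 -0.13]
```

```bash
python3 -m handwheel '[[[0,0,-6],[0,0,0],1],[[0,0,-12],[0,0,0],1],[[0,0,-20],[0.4,0,0],1],[[0,0,-25],[0.5,0,0],1],[[0,0,-30],[0.5,0,0],1],[[0,0,-30],[0,0,0],1],[[0,0,-22],[0,0,0],1],[[0,0,-12],[0,0,0],1],[[0,0,0],[0,0,0],1]]';python3 - <<'E'
from h import *
st()
f=np.load('w1.npz');print('rim corner',wpx2w([(317,76)],.085,f['p'],f['M']).round(4))
r=cv2.imread('pics/top0.png');hsv=cv2.cvtColor(r,cv2.COLOR_BGR2HSV);m=(hsv[...,0]>100)&(hsv[...,0]<125)&(hsv[...,1]>100);m[:,240:]=0;m[:180]=0
print('top rect',px2w('top',rect(max(blobs(m),key=lambda b:b[0])[2]),.085)[:,:2].round(3).tolist())
B=np.array([.472,.316]);b=np.degrees(np.arctan2(B[1],B[0]));print(b)
plan([*B,.23],b,14,tilt=8)
E
```

```text
clock: 16.95
position: [0.7068, 0.0502, 0.2179]
ee_rot: [-0.048, 0.669, 0.739, -0.054]
contact_force: [-0.6, -1.1, -3.9]
width: 0.0135
gripper_force: 107.8
t 16.95 p [0.7068 0.0502 0.2179] yyaw 5.71 tz [-0.143 -0.014 -0.99 ] w 0.0135 gf 107.8 F [-0.6 -1.1 -3.9] q [-0.02  0.57  1.06 -0.02  1.65 -0.12]
rim corner [[0.5595 0.1925 0.085 ]]
top rect [[0.385, 0.439], [0.614, 0.374], [0.553, 0.181], [0.326, 0.249]]
33.801973203045996
dist/row 25.3
[[[20.6, -14.8, 1.3], [-0.0, -0.05, -0.33]], [[21.1, -14.0, 1.2], [-0.0, -0.05, -0.33]], [[21.5, -13.3, 1.1], [-0.0, -0.05, -0.33]], [[22.0, -12.6, 0.9], [-0.0, -0.05, -0.33]], [[22.4, -11.8, 0.8], [-0.0, -0.05, -0.33]], [[22.8, -11.0, 0.7], [-0.0, -0.05, -0.33]], [[23.2, -10.2, 0.6], [-0.0, -0.05, -0.33]], [[23.5, -9.4, 0.5], [-0.0, -0.05, -0.33]], [[23.8, -8.6, 0.4], [-0.0, -0.05, -0.33]], [[24.1, -7.7, 0.2], [-0.0, -0.05, -0.33]], [[24.4, -6.9, 0.1], [-0.0, -0.05, -0.33]], [[24.6, -6.0, -0.0], [-0.0, -0.05, -0.33]], [[24.8, -5.2, -0.1], [-0.0, -0.05, -0.33]], [[25.0, -4.3, -0.3], [-0.0, -0.05, -0.33]]]
```

```bash
python3 -m handwheel '[[[10,-7,0],[0,-0.02,-0.15],1],[[20.8,-14.3,0],[0,-0.05,-0.33],1],[[21.3,-13.6,0],[0,-0.05,-0.33],1],[[21.8,-13,0],[0,-0.05,-0.33],1],[[22.2,-12.2,0],[0,-0.05,-0.33],1],[[22.6,-11.4,0],[0,-0.05,-0.33],1],[[23,-10.6,0],[0,-0.05,-0.33],1],[[23.4,-9.8,0],[0,-0.05,-0.33],1],[[23.7,-9,0],[0,-0.05,-0.33],1],[[24,-8,0],[0,-0.05,-0.33],1],[[24.3,-7.3,0],[0,-0.05,-0.33],1],[[24.5,-6.5,0],[0,-0.05,-0.33],1],[[24.7,-5.6,0],[0,-0.05,-0.33],1],[[24.9,-4.8,0],[0,-0.05,-0.33],1],[[14,-2,0],[0,-0.02,-0.18],1],[[0,0,0],[0,0,0],1],[[0,0,0],[0,0,0],1]]';python3 - <<'E'
from h import *
st();plan([.473,.317,.225],33.8,13,tilt=-70)
E
```

```text
clock: 19.08
position: [0.4735, 0.3172, 0.2367]
ee_rot: [-0.034, 0.47, 0.879, -0.065]
contact_force: [0.1, 0.5, -4.2]
width: 0.0138
gripper_force: 107.8
t 19.07 p [0.4735 0.3172 0.2367] yyaw 33.7 tz [-0.12  -0.083 -0.989] w 0.0138 gf 107.8 F [ 0.1  0.5 -4.2] q [ 0.48  0.35  1.39 -0.02  1.54 -0.11]
dist/row 0.9
[[[0.0, 0.1, 0.9], [-1.01, 0.0, -0.0]], [[0.0, -0.0, 0.9], [-1.01, 0.0, -0.0]], [[0.0, -0.1, 0.9], [-1.01, 0.0, -0.0]], [[0.0, -0.2, 0.9], [-1.01, 0.0, -0.0]], [[0.0, -0.3, 0.9], [-1.01, 0.0, -0.0]], [[0.0, -0.4, 0.8], [-1.01, 0.0, -0.0]], [[0.0, -0.5, 0.8], [-1.01, 0.0, -0.0]], [[0.0, -0.5, 0.7], [-1.01, 0.0, -0.0]], [[0.0, -0.6, 0.7], [-1.01, 0.0, -0.0]], [[0.0, -0.7, 0.6], [-1.01, 0.0, -0.0]], [[0.0, -0.7, 0.5], [-1.01, 0.0, -0.0]], [[0.0, -0.8, 0.4], [-1.01, 0.0, -0.0]], [[0.0, -0.8, 0.4], [-1.01, 0.0, -0.0]]]
```

```bash
python3 - <<'E'
from h import *
B=np.array([.473,.317]);h=B/np.linalg.norm(B)
s=readout.get_state();p0=s['position'];off=lambda t:(15+90*np.cos(t)-59*np.sin(t))/1000
ts=np.radians([8-0]+[0]);rows=[]
prev=p0.copy();q=s['ee_rot'];R0=R.from_quat(np.r_[q[1:],q[0]])
T=-7.5
for i in range(1,14):
    t=T+6*i; tgt=np.r_[B+h*(off(np.radians(max(t,30))) if t>30 else .063*min(1,i/6)),.222]
    r=R0*R.from_rotvec([np.radians(-6*(i-1)),0,0]);rows.append((t,r.inv().apply((tgt-prev)*1000).round(1).tolist()));prev=tgt
for r in rows:print(r)
E
```

```text
(-1.5, [0.1, 12.0, 13.1])
(4.5, [0.0, 10.5, -0.4])
(10.5, [0.0, 10.5, 0.7])
(16.5, [0.0, 10.4, 1.8])
(22.5, [0.0, 10.1, 2.8])
(28.5, [0.0, 9.8, 3.9])
(34.5, [-0.0, -6.4, -3.4])
(40.5, [-0.0, -8.9, -5.9])
(46.5, [-0.0, -8.4, -7.0])
(52.5, [-0.0, -7.8, -8.0])
(58.5, [-0.0, -7.0, -8.8])
(64.5, [-0.0, -6.0, -9.5])
(70.5, [-0.0, -4.9, -9.9])
```

```bash
python3 -m handwheel '[[[0,12,13],[-1,0,0],1],[[0,10.5,0],[-1,0,0],1],[[0,10.5,0.7],[-1,0,0],1],[[0,10.4,1.8],[-1,0,0],1],[[0,10,2.8],[-1,0,0],1],[[0,9.8,4],[-1,0,0],1],[[0,-6.4,-3.4],[-1,0,0],1],[[0,-8.9,-6],[-1,0,0],1],[[0,-8.4,-7],[-1,0,0],1],[[0,-7.8,-8],[-1,0,0],1],[[0,-7,-8.8],[-1,0,0],1],[[0,-6,-9.5],[-1,0,0],1],[[0,-5,-10],[-1,0,0],1],[[0,0,0],[-1,0,0],1],[[0,0,0],[0,0,0],1],[[0,0,0],[0,0,0],1],[[0,0,0],[0,0,0],1]]';python3 - <<'E'
from h import *
st()
a=vision.get_image('top');b=vision.get_image('side')
cv2.imwrite('pics/t8.png',a);cv2.imwrite('pics/s8.png',b)
o=np.vstack([cv2.resize(a[130:290,110:310],(700,560))[:, :],]);A=cv2.resize(a[150:290,130:240],(330,420));Bc=cv2.resize(b[180:400,180:420],(458,420));cv2.imwrite('pics/v8.png',np.hstack([A,Bc]))
E
```

```text
clock: 21.2
position: [0.4703, 0.3621, 0.219]
ee_rot: [0.17, 0.399, 0.794, 0.425]
contact_force: [0.0, 0.5, -3.4]
width: 0.0137
gripper_force: 108.2
t 21.2 p [0.4703 0.3621 0.219 ] yyaw 33.06 tz [ 0.61  0.54 -0.58] w 0.0137 gf 108.2 F [ 0.   0.5 -3.4] q [ 0.35  0.04  2.29  1.92  0.32 -2.07]
```

View pics/v8.png

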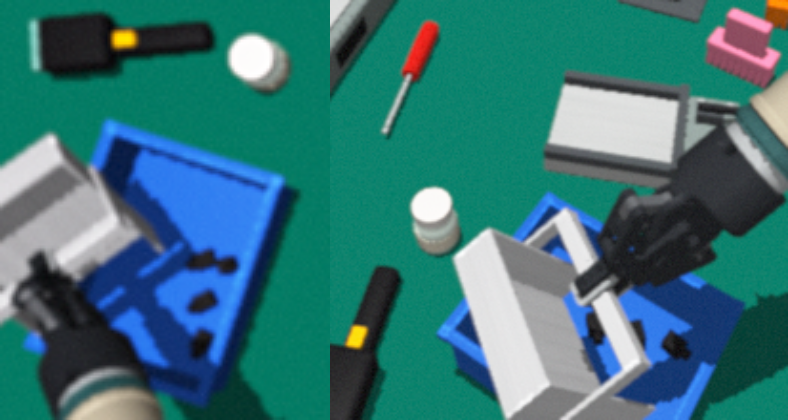

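All four offcuts lie in the bin, at left-panel (202,260), (227,265), (203,300) and (200,345), and the scoop is empty. I'll level the scoop again.

```bash
python3 -c "
from h import *
plan([.50,.335,.27],33.8,11,tilt=0)"
```

```text
dist/row 5.9
[[[-3.3, 4.3, -2.4], [0.82, -0.09, 0.04]], [[-3.3, 4.1, -2.7], [0.82, -0.09, 0.04]], [[-3.3, 3.9, -3.0], [0.82, -0.09, 0.04]], [[-3.3, 3.6, -3.3], [0.82, -0.09, 0.04]], [[-3.3, 3.3, -3.6], [0.82, -0.09, 0.04]], [[-3.4, 3.0, -3.8], [0.82, -0.09, 0.04]], [[-3.4, 2.7, -4.0], [0.82, -0.09, 0.04]], [[-3.4, 2.4, -4.2], [0.82, -0.09, 0.04]], [[-3.5, 2.0, -4.4], [0.82, -0.09, 0.04]], [[-3.5, 1.6, -4.5], [0.82, -0.09, 0.04]], [[-3.5, 1.3, -4.6], [0.82, -0.09, 0.04]]]
```

```bash
python3 -m handwheel '[[[-3,4,-3],[0.82,-0.09,0.04],1],[[-3,4,-3],[0.82,-0.09,0.04],1],[[-3,4,-3],[0.82,-0.09,0.04],1],[[-3,3.6,-3.3],[0.82,-0.09,0.04],1],[[-3,3.3,-3.6],[0.82,-0.09,0.04],1]]';python3 -c "
from h import *
st();plan([.50,.335,.27],33.8,6,tilt=0)"
```

```text
clock: 21.92
position: [0.4647, 0.37, 0.2311]
ee_rot: [0.103, 0.416, 0.843, 0.324]
contact_force: [-1.0, 2.0, -3.3]
width: 0.0139
gripper_force: 108.1
t 21.93 p [0.4647 0.37   0.2311] yyaw 34.93 tz [ 0.444  0.461 -0.769] w 0.0139 gf 108.1 F [-1.   2.  -3.3] q [ 0.4   0.03  2.04  0.57  0.49 -0.69]
dist/row 10.5
[[[-7.6, 5.3, -5.1], [1.09, -0.2, 0.1]], [[-7.7, 4.7, -5.5], [1.09, -0.2, 0.1]], [[-7.7, 4.2, -5.8], [1.09, -0.2, 0.1]], [[-7.8, 3.6, -6.1], [1.09, -0.2, 0.1]], [[-7.9, 2.9, -6.3], [1.09, -0.2, 0.1]], [[-8.0, 2.3, -6.4], [1.09, -0.2, 0.1]]]
```

Returning well, with j4 unwinding. I'll finish levelling.

```bash
python3 -m handwheel '[[[-6,5,-5],[0.9,-0.16,0.08],1],[[-6,5,-5],[0.9,-0.16,0.08],1],[[-6,4,-5],[0.9,-0.16,0.08],1],[[-6,4,-5],[0.9,-0.16,0.08],1],[[-7,3,-5],[0.9,-0.16,0.08],1],[[-7,2,-5],[0.9,-0.16,0.08],1],[[-7,2,-5],[0.9,-0.16,0.08],1],[[0,0,0],[0,0,0],1],[[0,0,0],[0,0,0],1]]';python3 - <<'E'
from h import *
st()
im=vision.get_image('top');cv2.imwrite('pics/t9.png',im)
plan([.695,.052,.20],5.5,11)
E
```

```text
clock: 23.05
position: [0.5007, 0.337, 0.2713]
ee_rot: [0.003, 0.47, 0.883, 0.015]
contact_force: [-0.1, -0.2, -3.4]
width: 0.014
gripper_force: 108.2
t 23.05 p [0.5007 0.337  0.2713] yyaw 33.97 tz [ 0.019  0.023 -1.   ] w 0.014 gf 108.2 F [-0.1 -0.2 -3.4] q [ 0.47  0.28  1.39  0.01  1.44 -0.12]
dist/row 32.0
[[[-31.4, 0.0, 6.3], [0.02, -0.01, 0.43]], [[-31.4, 1.4, 6.3], [0.02, -0.01, 0.43]], [[-31.3, 2.9, 6.3], [0.02, -0.01, 0.43]], [[-31.1, 4.3, 6.4], [0.02, -0.01, 0.43]], [[-30.9, 5.7, 6.4], [0.02, -0.01, 0.43]], [[-30.6, 7.1, 6.4], [0.02, -0.01, 0.43]], [[-30.2, 8.5, 6.4], [0.02, -0.01, 0.43]], [[-29.8, 9.9, 6.5], [0.02, -0.01, 0.43]], [[-29.3, 11.2, 6.5], [0.02, -0.01, 0.43]], [[-28.7, 12.6, 6.5], [0.02, -0.01, 0.43]], [[-28.1, 13.9, 6.5], [0.02, -0.01, 0.43]]]
```

```bash
python3 -m handwheel '[[[-31,0,6],[0.02,0,0.43],1],[[-31,1.4,6],[0.02,0,0.43],1],[[-31,3,6],[0.02,0,0.43],1],[[-31,4.3,6],[0.02,0,0.43],1],[[-31,5.7,6],[0.02,0,0.43],1],[[-30.6,7,6],[0.02,0,0.43],1],[[-30,8.5,6],[0.02,0,0.43],1],[[-30,10,6],[0.02,0,0.43],1],[[-29,11,6],[0.02,0,0.43],1],[[-28.7,12.6,6],[0.02,0,0.43],1],[[-28,14,6],[0.02,0,0.43],1],[[0,0,0],[0,0,0],1],[[0,0,0],[0,0,0],1]]';python3 - <<'E'
from h import *
p,M=st()
im=vision.get_image('wrist');cv2.imwrite('pics/w9.png',im);np.savez('w9.npz',p=p,M=M)
plan([.694,.0509,.085],5.5,4)
E
```

```text
clock: 24.72
position: [0.6953, 0.0543, 0.2026]
ee_rot: [-0.006, 0.672, 0.741, 0.005]
contact_force: [0.3, 0.2, -2.5]
width: 0.014
gripper_force: 108.2
t 24.73 p [0.6953 0.0543 0.2026] yyaw 5.58 tz [-0.002  0.016 -1.   ] w 0.014 gf 108.2 F [ 0.3  0.2 -2.5] q [-0.03  0.48  1.26  0.02  1.41 -0.13]
dist/row 29.5
[[[-1.4, -0.4, 29.5], [0.0, -0.04, 0.01]], [[-1.3, -0.4, 29.5], [0.0, -0.04, 0.01]], [[-1.2, -0.4, 29.5], [0.0, -0.04, 0.01]], [[-1.0, -0.4, 29.5], [0.0, -0.04, 0.01]]]
```

```bash
python3 -m handwheel '[[[-1.4,0,30],[0,-0.04,0],1],[[-1.3,0,40],[0,-0.04,0],1],[[-1.2,0.3,30],[0,-0.04,0],1],[[-1,0.5,16],[0,-0.04,0],1],[[0,0,0],[0,0,0],1],[[0,0,0],[0,0,0],1]]';python3 - <<'E'
from h import *
p,M=st();np.savez('w10.npz',p=p,M=M)
im=vision.get_image('wrist');cv2.imwrite('pics/w10.png',im)
plan([.6935,.0509,.064],5.5,4)
E
```

```text
clock: 25.52
position: [0.698, 0.0508, 0.0883]
ee_rot: [0.002, 0.672, 0.741, 0.001]
contact_force: [0.2, -0.3, -3.6]
width: 0.0137
gripper_force: 108.2
t 25.52 p [0.698  0.0508 0.0883] yyaw 5.63 tz [ 0.004 -0.002 -1.   ] w 0.0137 gf 108.2 F [ 0.2 -0.3 -3.6] q [-0.03  0.55  1.42 -0.    1.17 -0.12]
dist/row 6.3
[[[0.2, -1.2, 6.1], [0.01, 0.0, 0.01]], [[0.2, -1.2, 6.1], [0.01, 0.0, 0.01]], [[0.2, -1.2, 6.1], [0.01, 0.0, 0.01]], [[0.2, -1.2, 6.1], [0.01, 0.0, 0.01]]]
```

```bash
python3 -m handwheel '[[[0,-1,10],[0,0,0],1],[[0,-1,8],[0,0,0],1],[[0,-1,5],[0,0,0],1],[[0,0,0],[0,0,0],1],[[0,0,0],[0,0,0],1]]';python3 -c "
from h import *
st();plan([.6935,.0509,.0624],5.5,1)"
```

```text
clock: 26.2
position: [0.694, 0.0502, 0.0636]
ee_rot: [0.001, 0.672, 0.741, -0.0]
contact_force: [-0.4, 0.4, -4.1]
width: 0.0137
gripper_force: 108.2
t 26.2 p [0.694  0.0502 0.0636] yyaw 5.61 tz [ 0.    -0.002 -1.   ] w 0.0137 gf 108.2 F [-0.4  0.4 -4.1] q [-0.03  0.57  1.45 -0.    1.12 -0.12]
dist/row 1.5
[[[0.8, -0.4, 1.2], [0.0, 0.02, 0.02]]]
```

```bash
python3 -m handwheel '[[[0.8,-0.3,1],[0,0,0.02],1],[[0,0,0.7],[0,0,0],1],[[0,0,0],[0,0,0],1],[[0,0,0],[0,0,0],1]]';python3 -c "
from h import *
st()"
```

```text
clock: 26.7
position: [0.6936, 0.0511, 0.0624]
ee_rot: [0.001, 0.672, 0.74, -0.0]
contact_force: [-1.2, 1.2, -0.8]
width: 0.0139
gripper_force: 108.7
t 26.7 p [0.6936 0.0511 0.0624] yyaw 5.49 tz [ 0.001 -0.001 -1.   ] w 0.0139 gf 108.7 F [-1.2  1.2 -0.8] q [-0.03  0.57  1.46 -0.    1.11 -0.12]
```

```bash
python3 -m handwheel '[[[0,0,0],[0,0,0],0.4],[[0,0,0],[0,0,0],0],[[0,0,0],[0,0,0],-0.6],[[0,0,0],[0,0,0],-1],[[0,0,0],[0,0,0],-1],[[0,0,-20],[0,0,0],-1],[[0,0,-50],[0,0,0],-1],[[0,0,-50],[0,0,0],-1],[[0,0,-8],[0,0,0],-1],[[0,0,0],[0,0,0],-1],[[0,0,0],[0,0,0],-1]]';python3 - <<'E'
from h import *
p,M=st();np.savez('w11.npz',p=p,M=M);a=np.radians(5.5)
im=vision.get_image('wrist');cv2.imwrite('pics/w11.png',im)
show('pics/w11c.png',im,160,80,320,240,2.5)
S=cv2.cvtColor(im,cv2.COLOR_BGR2HSV)[...,1].astype(float);SX=np.gradient(S,axis=1);SG=np.gradient(S,axis=0)
for nm,uv in (('back',[(372+SX[v,372:392].argmax(),v) for v in range(125,240)]),('far side',[(u,236+SG[236:262,u].argmax()) for u in range(245,300)])):
    w=wpx2w(uv,.04,p,M)[:,:2]-[.5977,.0425];f=np.c_[w@[np.cos(a),np.sin(a)],w@[-np.sin(a),np.cos(a)]]*1000
    i=0 if nm=='back' else 1;k=np.polyfit(f[:,1-i],f[:,i],1);print(nm,np.median(f[:,i]).round(2),'slope deg',np.degrees(np.arctan(k[0])).round(2))
E
```

```text
clock: 28.08
position: [0.6923, 0.0512, 0.1878]
ee_rot: [-0.001, 0.672, 0.74, -0.002]
contact_force: [-0.3, -0.2, -0.1]
width: 0.0853
gripper_force: 0.0
t 28.07 p [0.6923 0.0512 0.1878] yyaw 5.49 tz [-0.003 -0.002 -1.   ] w 0.0853 gf 0.0 F [-0.3 -0.2 -0.1] q [-0.03  0.48  1.29 -0.    1.37 -0.12]
back 157.92 slope deg -0.07
far side -70.11 slope deg 1.07
```

View pics/w11c.png

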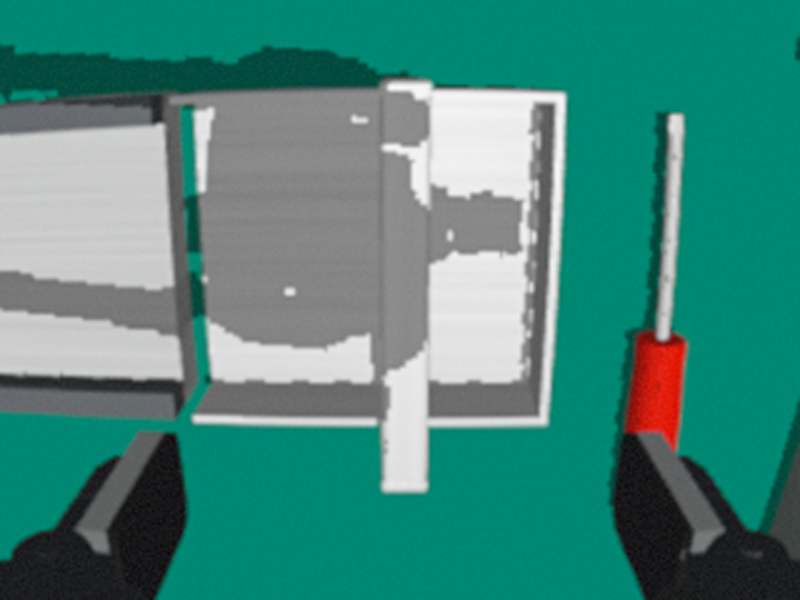

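The scoop is empty, flat and square, with the bar at crop (405,285). The gap at crop x 185–205 looks slightly wider than before, so I'll compare it with the earlier picture.

```bash
python3 - <<'E'
from h import *
a=np.radians(5.5)
for nf,im in (('w7',cv2.imread('pics/w7f.png')),('w11',cv2.imread('pics/w11.png'))):
    z=np.load(nf+'.npz');p,M=z['p'],z['M'];S=cv2.cvtColor(im,cv2.COLOR_BGR2HSV)[...,1].astype(float);SX=np.gradient(S,axis=1);SG=np.gradient(S,axis=0);g=cv2.cvtColor(im,cv2.COLOR_BGR2GRAY)
    def line(nm,uv,zz,i):
        w=wpx2w(uv,zz,p,M)[:,:2]-[.5977,.0425];f=np.c_[w@[np.cos(a),np.sin(a)],w@[-np.sin(a),np.cos(a)]]*1000
        m=np.median(f[:,i]);f=f[abs(f[:,i]-m)<4];k=np.polyfit(f[:,1-i],f[:,i],1);print(nf,nm,len(f),f[:,i].mean().round(2),'deg',np.degrees(np.arctan(k[0])).round(2))
    line('back z40',[(370+SX[v,370:395].argmax(),v) for v in range(125,240)],.04,0)
    line('sc -y z40',[(u,240+SG[240:258,u].argmax()) for u in range(245,300)],.04,1)
    line('sc +y z40',[(u,110+SG[110:125,u].argmin()) for u in range(245,300)],.04,1)
    line('fx -y z40',[(u,236+SG[236:254,u].argmax()) for u in range(175,225)],.04,1)
    line('fx +y z0',[(u,108+SG[108:130,u].argmin()) for u in range(175,222)],.04,1)
    line('mouth z24?',[(224+SX[v,224:248].argmax(),v) for v in range(160,232)],.024,0)
    line('scoop edge z3',[(226+SX[v,226:252].argmin(),v) for v in range(160,232)],.003,0)
    line('barL z86',[(300+abs(np.gradient(g[v].astype(float)))[300:318].argmax(),v) for v in range(130,225)],.086,0)
E
```

```text
w7 back z40 115 154.71 deg -0.45
w7 sc -y z40 55 -73.19 deg 0.04
w7 sc +y z40 55 66.12 deg 0.79
w7 fx -y z40 50 -68.6 deg -0.33
w7 fx +y z0 47 68.86 deg 0.64
w7 mouth z24? 72 6.05 deg 0.31
w7 scoop edge z3 72 2.86 deg -0.28
w7 barL z86 84 85.85 deg 0.85
w11 back z40 115 157.95 deg -0.07
w11 sc -y z40 55 -70.16 deg 1.07
w11 sc +y z40 55 68.66 deg -0.01
w11 fx -y z40 50 -68.48 deg -0.24
w11 fx +y z0 47 69.36 deg 0.44
w11 mouth z24? 72 6.44 deg 0.42
w11 scoop edge z3 72 5.66 deg 0.13
w11 barL z86 83 89.85 deg -0.1
```

The scoop is centred and square but 3 mm too far out. I'll regrasp it lightly and slide it in.

```bash
python3 -m handwheel '[[[0,1,45],[0,0,0],-1],[[0,0,50],[0,0,0],-1],[[0,0,24],[0,0,0],-1],[[0,0,5],[0,0,0],-1],[[0,0,0],[0,0,0],0.2],[[0,0,0],[0,0,0],1],[[0,0,0],[0,0,0],1],[[0,0,0],[0,0,0],1],[[0,0,0],[0,0,0],1],[[0,0,0],[0,0,0],1]]' 50;python3 -c "
from h import *
st();plan([.6903,.0508,.0635],5.5,1)"
```

```text
clock: 29.38
position: [0.695, 0.0511, 0.0671]
ee_rot: [0.001, 0.672, 0.74, 0.0]
contact_force: [-1.1, -0.2, 5.2]
width: 0.0147
gripper_force: 51.9
t 29.38 p [0.695  0.0511 0.0671] yyaw 5.49 tz [ 0.002 -0.002 -1.   ] w 0.0147 gf 51.9 F [-1.1 -0.2  5.2] q [-0.03  0.57  1.45 -0.    1.12 -0.12]
dist/row 5.9
[[[0.2, -4.7, 3.6], [0.02, 0.02, -0.0]]]
```

```bash
python3 -m handwheel '[[[0,-1.5,-0.4],[0,0,0],1],[[0.2,-1.5,0],[0,0,0],1],[[0,-1.3,0],[0,0,0],1],[[0,0,0],[0,0,0],1],[[0,0,0],[0,0,0],1]]';python3 -c "
from h import *
st()"
```

```text
clock: 30.0
position: [0.6914, 0.0508, 0.0671]
ee_rot: [0.002, 0.672, 0.74, 0.0]
contact_force: [4.5, -0.2, 5.2]
width: 0.0148
gripper_force: 51.9
t 30.0 p [0.6914 0.0508 0.0671] yyaw 5.49 tz [ 0.003 -0.002 -1.   ] w 0.0148 gf 51.9 F [ 4.5 -0.2  5.2] q [-0.03  0.56  1.46 -0.    1.12 -0.12]
```

```bash
python3 -m handwheel '[[[0,0,0],[0,0,0],0.4],[[0,0,0],[0,0,0],0],[[0,0,0],[0,0,0],-0.6],[[0,0,0],[0,0,0],-1],[[0,0,0],[0,0,0],-1],[[0,0,-20],[0,0,0],-1],[[0,0,-50],[0,0,0],-1],[[0,0,-45],[0,0,0],-1],[[0,0,-8],[0,0,0],-1],[[0,0,0],[0,0,0],-1],[[0,0,0],[0,0,0],-1]]';python3 - <<'E'
from h import *
p,M=st();a=np.radians(5.5)
im=vision.get_image('wrist');cv2.imwrite('pics/w12.png',im)
S=cv2.cvtColor(im,cv2.COLOR_BGR2HSV)[...,1].astype(float);SX=np.gradient(S,axis=1);SG=np.gradient(S,axis=0)
def line(nm,uv,zz,i):
    w=wpx2w(uv,zz,p,M)[:,:2]-[.5977,.0425];f=np.c_[w@[np.cos(a),np.sin(a)],w@[-np.sin(a),np.cos(a)]]*1000
    m=np.median(f[:,i]);f=f[abs(f[:,i]-m)<4];k=np.polyfit(f[:,1-i],f[:,i],1);print(nm,len(f),f[:,i].mean().round(2),'deg',np.degrees(np.arctan(k[0])).round(2))
line('back z40',[(370+SX[v,370:395].argmax(),v) for v in range(125,240)],.04,0)
line('sc -y z40',[(u,240+SG[240:258,u].argmax()) for u in range(245,300)],.04,1)
line('sc +y z40',[(u,110+SG[110:125,u].argmin()) for u in range(245,300)],.04,1)
line('scoop edge z3',[(226+SX[v,226:252].argmin(),v) for v in range(160,232)],.003,0)
# full check from top: bin offcuts, bed
t=vision.get_image('top');cv2.imwrite('pics/t12.png',t);hsv=cv2.cvtColor(t,cv2.COLOR_BGR2HSV)
q=w2px('top',[[.385,.42,.0],[.56,.37,.0],[.53,.23,.0],[.36,.27,.0]]).astype(np.int32);m=np.zeros(t.shape[:2],np.uint8);cv2.fillPoly(m,[q],1)
print('bin dark',[(A,c.round()) for A,c,_ in blobs((m>0)&(hsv[...,2]<60),8)])
t0=cv2.imread('pics/top0.png');d=cv2.absdiff(t,t0).max(2)>70
print('changes',[(A,c.round()) for A,c,_ in blobs(d,15)])
E
```

```text
clock: 31.38
position: [0.689, 0.051, 0.1873]
ee_rot: [-0.001, 0.672, 0.74, -0.002]
contact_force: [-0.4, 1.0, -1.1]
width: 0.0852
gripper_force: 0.0
t 31.38 p [0.689  0.051  0.1873] yyaw 5.49 tz [-0.003 -0.002 -1.   ] w 0.0852 gf 0.0 F [-0.4  1.  -1.1] q [-0.03  0.48  1.3  -0.    1.37 -0.12]
back z40 115 155.48 deg -0.11
sc -y z40 55 -70.57 deg -0.17
sc +y z40 55 68.85 deg -0.01
scoop edge z3 72 3.35 deg 0.04
bin dark []
changes [(np.int32(2855), array([239., 117.])), (np.int32(1775), array([271., 183.])), (np.int32(493), array([209., 163.])), (np.int32(15), array([263., 173.])), (np.int32(16), array([300., 192.])), (np.int32(7337), array([221., 258.])), (np.int32(53), array([272., 209.])), (np.int32(15), array([281., 222.])), (np.int32(67), array([399., 228.])), (np.int32(212), array([377., 233.])), (np.int32(318), array([276., 242.])), (np.int32(441), array([270., 265.])), (np.int32(23), array([245., 320.])), (np.int32(14498), array([146., 360.])), (np.int32(543), array([255., 370.])), (np.int32(80), array([ 21., 356.])), (np.int32(288), array([293., 374.])), (np.int32(171), array([283., 394.])), (np.int32(16), array([315., 392.])), (np.int32(35), array([306., 397.]))]
```

```bash
python3 - <<'E'
from h import *
for n,f in(('top','pics/t9.png'),('top','pics/t12.png'),('side','')):
    im=cv2.imread(f) if f else vision.get_image(n)
    hsv=cv2.cvtColor(im,cv2.COLOR_BGR2HSV)
    q=w2px(n,[[.385,.42,.0],[.56,.37,.0],[.53,.23,.0],[.36,.27,.0]]).astype(np.int32);m=np.zeros(im.shape[:2],np.uint8);cv2.fillPoly(m,[q],1)
    print(n,f,q.tolist(),[(A,c.round().tolist()) for A,c,_ in blobs((m>0)&((hsv[...,2]<75)|(hsv[...,1]<120)),8)])
E
```

```text
top pics/t9.png [[155, 263], [174, 208], [218, 219], [203, 273]] [(np.int32(1168), [177.0, 237.0]), (np.int32(56), [197.0, 250.0]), (np.int32(33), [197.0, 264.0])]
top pics/t12.png [[155, 263], [174, 208], [218, 219], [203, 273]] [(np.int32(1101), [202.0, 240.0])]
side  [[347, 437], [263, 380], [300, 319], [375, 358]] [(np.int32(170), [321.0, 346.0]), (np.int32(104), [340.0, 356.0]), (np.int32(119), [361.0, 361.0])]
```

```bash
python3 -c "
from rig import manip
print(manip.sign_off())"
```

```text
the job is handed in; nothing more can be done
None
```

I handed the job in at about 31 s: all four offcuts are in the bin, the brush stands in the middle of its plate, and the empty scoop is back centred and square, about 3 mm from the bed's open end. I viewed 11 pictures, one over the limit of 10.

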